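# Settle the gauge stage on its cone, groove and flat

### The job

Put the loose T-shaped gauge stage back on its three-point base so that its three ball feet are fully home: one in the cone, one in the groove, one on the flat pad. The cone is on an adjustable slide and nobody noted where it was last locked, so set the stage down gently with that foot at the groove end of the cone's track, and slide it along the groove towards the track's far end until the foot drops into the cone. Never load the seats with more than about 30 N, leave the other parts on the bench where they are, and let go of the stage when it sits level and firm.

Things in the scene. Friction and masses are not known exactly. Their poses are not given: they have to be found in the camera images.
- seat_base: Fixed three-point base on the bench: dark steel plate 220 x 135 x 10 mm (x -110..110, y -52.5..82.5) with bright steel seats. Origin on its underside at bench level, x along the seat line, z up. Feet home: all ball centres at z = 30.5 mm, stage level and parallel (same axes), stage origin at x = cone axis + 60, y = 0, z = 21.5 mm. Rails by the cone track reach z = 19 mm.
- track_mid (a point): Middle of the cone's possible places, on top of the cone track (z = 26, y = -30, x = -62 mm in the base; axes as the base's). The track is a flat steel block with a cone sunk in it (mouth 16 mm, walls 40 deg from vertical). It is locked anywhere: the cone's axis lies 20 mm or less from this point along x and is NOT measured; it holds under the allowed loads. Flat: 54 mm on the +x side, 7 on the other.
- set_down (a point): Fixed point on top of the cone track, at its groove end (x = -30, y = -30, z = 26 mm in the base; axes as the base's). A cone foot set down with its underside here stands on the flat, 12 to 52 mm short of the cone's axis, 4.5 mm higher than when home (stage tilts about 2 deg); from here slide it towards the base's -x.
- groove_mid (a point): Middle of the V groove's mouth: it runs along the base's x from 26 to 102 mm at y = -30 mm, top at z = 26 mm, mouth 16 mm wide, walls 40 deg from vertical; a ball foot in it stands with its centre 4.5 mm above this point.
- pad_mid (a point): Middle of the top of the flat pad, 86 mm (x) by 28 mm (y), at x = 4, y = 60, z = 21.5 mm in the base's frame.
- stage_top: Loose gauge stage, 0.6 to 0.9 kg: T-shaped aluminium plate, underside 14 and top 22 mm above the feet's undersides, on three 18 mm steel ball feet. Origin level with the feet's undersides, below the grip; z up. Crossbar x -75..75, y -48..-12 mm; stem x -22..22, y up to 78 mm. Left on its feet it slides under about 2 to 8 N sideways; with a foot in the cone it resists over 12 N.
- grip_mid (a point): Middle of the stage's grip, an upright block 24 mm thick along x, 44 mm along y, from 22 to 62 mm above the feet's undersides (this point at 42 mm, straight above the origin and within 5 mm of the centre of mass). Pinch it along the stage's x, which is the slide direction.
- foot_cone (a point): Centre of the ball foot (18 mm) at the -x end of the T's crossbar, the one for the cone. At (-60, -30, 9) mm in the stage's frame.
- foot_groove (a point): Centre of the ball foot (18 mm) at the +x end of the T's crossbar, the one for the groove. At (60, -30, 9) mm in the stage's frame.
- foot_flat (a point): Centre of the ball foot (18 mm) at the end of the T's stem, the one for the flat pad. At (0, 60, 9) mm in the stage's frame.
- bearing: Bystander: roller bearing lying flat, 68 mm across, 20 mm high; origin under its centre.
- gear: Bystander: grey helical gear lying flat, 88 mm across, 18 mm high; origin under its centre.
- washer: Bystander: flat steel washer, 65 mm across, 9 mm thick; origin under its centre.
- plug: Bystander: spark plug lying down, 53 mm long along its y, 21 mm thick; origin under its centre.
- spanner: Bystander: combination spanner lying flat, 152 mm long along its y, 26 mm wide, 8 mm thick; origin under its centre.
Things that resemble listed ones, but are neither listed nor needed, are in the scene too. Of the things shaped like the stage_top, the aluminium one is meant.

How it is judged:
By the outcome, as a careful person would: the job done as asked, in the order asked, and still so for the second after the job is handed in, with the robot touching nothing.
It also fails if it takes over 43 s, if anything falls off the work surface, if the arm or the gripper's body presses on something with over 40 N, if the wrist force passes 120 N, or if a joint passes its speed limit or range.

### The arm

A 6-joint arm with a two-finger parallel gripper is mounted at the origin on a cart in front of the work surface, level with it; the furniture and walls round the work are solid. World frame = base frame: x ahead of the robot, y to its left, z up, the work surface at z = 0. Lengths are in m, angles in degrees, forces in N, time in s.
With the tool pointing down it reaches from about 0.25 to 0.725 m from the base axis. Payload 9.7 kg.
Tool frame: the origin (TCP) lies at the centre of the arm's flange, where the gripper is bolted on; the fingertips stand 173 mm ahead of it and the grasp point (between the pads) lies bot.grip_depth ahead of it (bot.grip_depth is the distance from the TCP to the grasp point, in m); z points along the fingers, y is the direction in which the jaws open and shut (so a half turn about z gives the same grasp; the last joint's range is limited). The gripper opens to 85 mm and grips with 20 to 120 N. Pads are 22 mm wide; open, the fingers measure 114 mm over their backs; the gripper's body (76 mm by 85 mm) begins 54 mm behind the grasp point. The pads swing forward as they close: fully open they stand 13 mm farther back than shut.
Start: joints at [67.781, 4.979, 10.078, 95.1, 0, 90], TCP at [0.208, 0.509, 0.405] pointing down, gripper open.
Joint ranges: [-179.16, 179.16], [-48.56, 103.87], [-65.8, 70.77], [-126.05, 130.52], [-82.76, 87.17], [-180, 180]. Speed limits (degrees/s): [127.2, 127.2, 147.25, 180, 180, 180].

### API

Orientations are given as [roll, pitch, yaw] about the fixed x, y, z axes, in that order (R = Rz(yaw) Ry(pitch) Rx(roll)).
In Python, from workcell import status, viewer, bot gives the robot as it stands. The module is installed in compiled form; this text tells all that it offers.
- The arm moves only by the tool move_arm, never from a script. Its argument "commands" is a list of rows, each an object with "claw": the gripper's target within -1 to 1 (fully open at 1, half-way at 0, shut at -1); "travel": the shift along the tool's x, y, z in cm, a list of three; "turn": the turn about the tool's z in degrees. A call has 1 to 5 rows; each row shifts and turns the commanded pose from where the row before left it, along the tool's axes as they then stand; what a row does not reach is not made up. A row lasts 1/12 s, in which the tool goes at most 41.7 mm and 7.16 degrees, less where a joint would pass 70% of its speed; a pose out of reach is approached as far as the arm can. A call is refused whole if a number of a shift passes 4.17 or a number of a turn 7.16, either way. A call with a gripper value outside its range is refused whole. The fingers move at their own pace and stop on an object; "squeeze" is the grip in N (left out, the last holds). Time passes only in rows, so rows that do not move let the fingers close. It gives the time, the measured TCP pose, the force and the opening at its end, in the units of the state.
- status.get_obs(): the state, without advancing time (a new reading comes with each control period).
- viewer.camera(name): name is "side" or "top" or "wrist"; returns the picture (420x560x3 uint8, blue, green, red); there is no depth.
- viewer.camera_params(name): a dict with "camera_matrix" (3x3 intrinsics, pixels), "xyz" and "rotation" of the camera in the world. Camera axes: x right, y up, looking along -z (the intrinsics and any distortion apply to the point x, -y, -z); pixel columns grow to the right and rows downward; lengths in m; the calibration is good to about 2 mm. A picture is of the moment at which its call begins: read the wrist's pose just before it. camera_params takes no time and is no camera call; for the wrist camera it gives the pose at the moment of the call.
- bot.job_done(): hands the job in, once; it reports no verdict.
The state is a dict: "time": time; "q": joint angles; "qd": joint speeds; "joint_efforts": joint torques, N m; "ee_pos": TCP position; "tcp_rot": TCP orientation; "wrist_force": force on the tool from outside, world axes, zero at the start; "torque": the same for the moment, N m; "opening": finger opening in m.
Only numpy, scipy, OpenCV 4.12 (cv2) and the standard library are available. Lean on these libraries where they do the work, as an engineer would, in place of code of your own. Each camera call takes 0.05 s, during which the arm holds its last target.

## Working session

There is one attempt and no reset: what is moved stays moved. The work goes in short steps, Python scripts to look and compute and a tool call to move; the robot and the scene stay as the last step left them, time stands still between calls to the robot, and variables do not carry over. Pictures are saved under pics/ and viewed, and the job is handed in when it is done.

Besides the shell and the picture viewer there is one more tool, called after "Call:" in YAML: its name, and indented under it one key for each argument. move_arm: Moves the arm, as the interface text tells. Its arguments: {"type":"object","properties":{"commands":{"type":"array"},"squeeze":{"type":"number"}},"required":["commands"]}

```bash
mkdir -p pics; python3 - <<'E'
from workcell import status, viewer, bot
import cv2
o=status.get_obs(); print({k:o[k] for k in ['time','ee_pos','tcp_rot','wrist_force','opening']},bot.grip_depth)
for n in ['top','side','wrist']:
    p=viewer.camera_params(n); print(n,p)
    im=viewer.camera(n); cv2.imwrite(f'pics/{n}0.png',im)
E
```

```text
{'time': 0.0, 'ee_pos': array([0.20799225, 0.50914639, 0.40399688]), 'tcp_rot': array([-1.79924955e+02,  1.26709819e-03,  1.57781586e+02]), 'wrist_force': array([-0.5586546 ,  0.34528947, -0.10409322]), 'opening': 0.08554483913524166} 0.1547
top {'camera_matrix': array([[491.49404639,   0.        , 285.04442207],
       [  0.        , 491.49404639, 210.34624516],
       [  0.        ,   0.        ,   1.        ]]), 'xyz': array([ 0.40199219, -0.01630744,  1.39856108]), 'rotation': array([  5.91814215,   0.7881914 , -90.834431  ])}
side {'camera_matrix': array([[463.44977367,   0.        , 278.16887731],
       [  0.        , 463.44977367, 210.37833433],
       [  0.        ,   0.        ,   1.        ]]), 'xyz': array([ 0.2385167 , -1.47125178,  0.69875787]), 'rotation': array([ 67.37960849,   1.2104694 , -12.64684797])}
wrist {'camera_matrix': array([[376.29529751,   0.        , 283.72897541],
       [  0.        , 376.29529751, 207.76850281],
       [  0.        ,   0.        ,   1.        ]]), 'xyz': array([0.13601704, 0.53895044, 0.37339083]), 'rotation': array([-1.77259577e+01,  3.43771795e-02,  6.78078891e+01])}
```

View pics/top0.png

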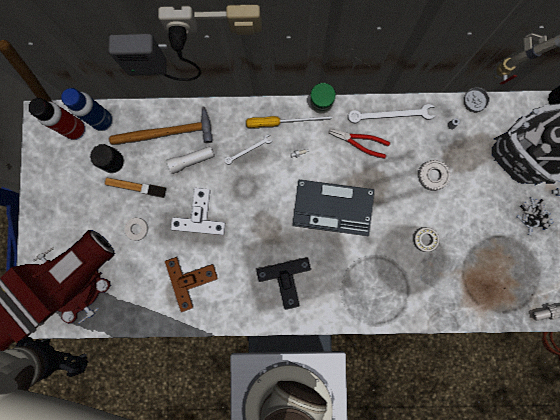

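View pics/side0.png

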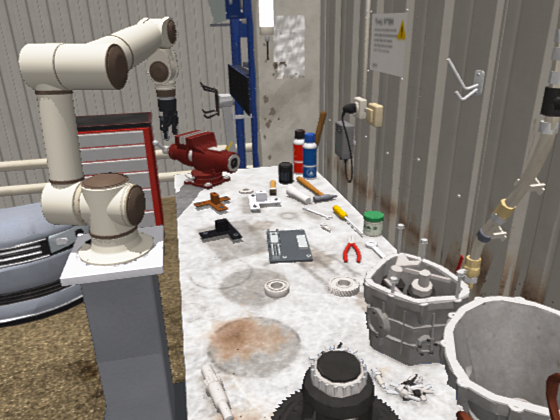

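View pics/wrist0.png

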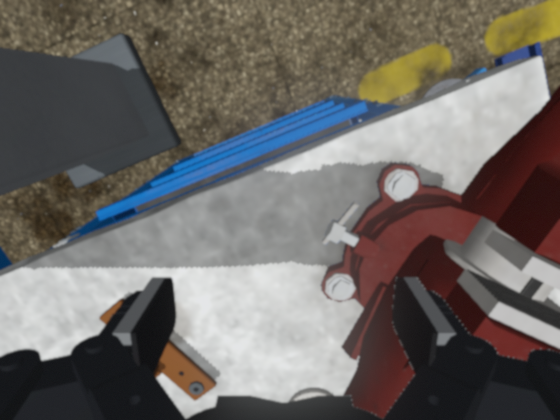

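```bash
python3 - <<'E'
import cv2,numpy as np
im=cv2.imread('pics/top0.png')
a=cv2.resize(im[180:243,160:235],None,fx=8,fy=8,interpolation=cv2.INTER_CUBIC)[:600,:800]
b=cv2.resize(im[175:241,285:382],None,fx=8,fy=8,interpolation=cv2.INTER_CUBIC)
cv2.imwrite('pics/ca.png',a);cv2.imwrite('pics/cb.png',b)
E
```

```text
(no output)
```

View pics/ca.png

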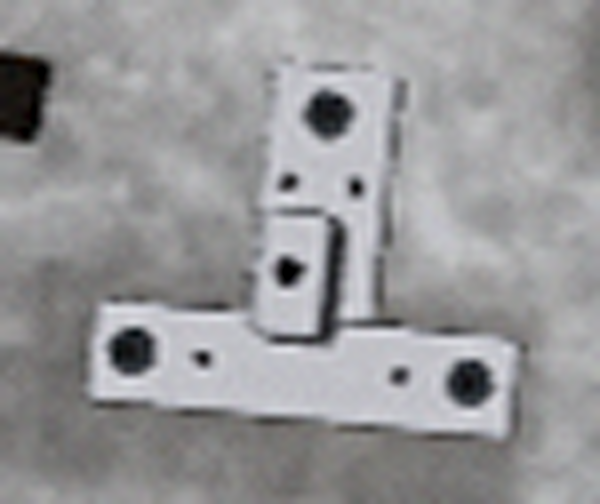

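View pics/cb.png

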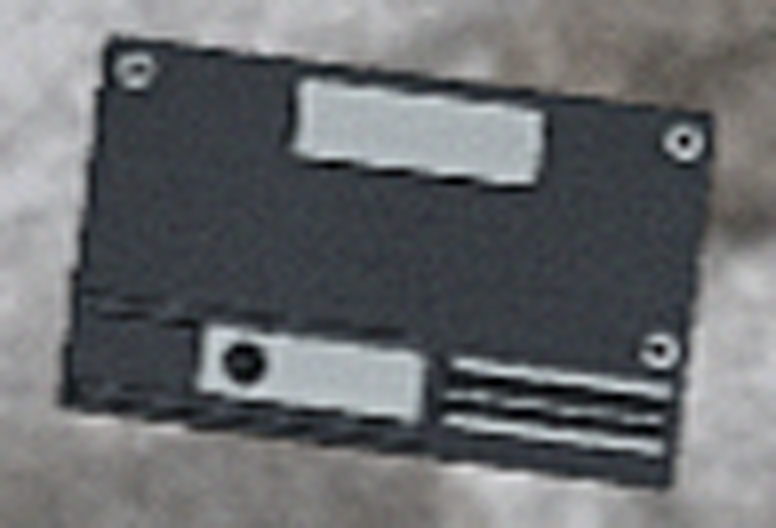

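The three T-shapes seen by the top camera are the white-metal one at (200,213), the copper/orange one at (190,283) and the black one at (285,282). The aluminium one at (200,213) is the stage, and the close crop confirms it. The base is at (334,207), with the cone dark spot near (316,220).

```bash
cat > h.py <<'E'
import numpy as np, cv2
from scipy.spatial.transform import Rotation as R
from scipy.optimize import least_squares
def ray(p,uv,z):
    K=p['camera_matrix']; rot=R.from_euler('xyz',p['rotation'],degrees=True).as_matrix()
    uv=np.atleast_2d(np.array(uv,float)); d=np.c_[(uv[:,0]-K[0,2])/K[0,0],-(uv[:,1]-K[1,2])/K[1,1],-np.ones(len(uv))]@rot.T
    z=np.broadcast_to(z,len(uv)); return p['xyz']+d*((z-p['xyz'][2])/d[:,2])[:,None]
def proj(p,X):
    K=p['camera_matrix']; rot=R.from_euler('xyz',p['rotation'],degrees=True).as_matrix()
    c=(np.atleast_2d(X)-p['xyz'])@rot; return np.c_[K[0,0]*c[:,0]/-c[:,2]+K[0,2],-K[1,1]*c[:,1]/-c[:,2]+K[1,2]]
def fit(model,world):
    m=np.array(model,float)[:,:2];w=np.array(world)[:,:2]
    a=m-m.mean(0);b=w-w.mean(0)
    th=np.arctan2((a[:,0]*b[:,1]-a[:,1]*b[:,0]).sum(),(a*b).sum())
    c,s=np.cos(th),np.sin(th);M=np.array([[c,-s],[s,c]])
    t=w.mean(0)-M@m.mean(0); return t,np.degrees(th),(w-(m@M.T+t))*1000
E
python3 - <<'E'
from h import *
from workcell import viewer
p=viewer.camera_params('top')
o=lambda c,off:(np.array(c)+.5)/8-.5+np.array(off)
st=o([(132,350),(470,382),(328,113)],(160,180))
t,th,r=fit(np.array([(-60,-30),(60,-30),(0,60)])/1e3,ray(p,st,.022)); print('stage',t,th,r.round(1))
b=o([(108,38),(713,113),(668,488),(62,405)],(285,175))
t,th,r=fit(np.array([(-110,82.5),(110,82.5),(110,-52.5),(-110,-52.5)])/1e3,ray(p,b,.010)); print('base',t,th,r.round(1))
b=o([(299,80),(545,110),(540,186),(293,156)],(285,175))
t2,th,r=fit(np.array([(-39,74),(47,74),(47,46),(-39,46)])/1e3,ray(p,b,.0215)); print('pad',t2,th,r.round(1))
E
```

```text
stage [0.5364635  0.24536141] -96.12976635018478 [[ 0.1 -0.1]
 [-0.2 -0.1]
 [ 0.1  0.2]]
base [ 0.53855412 -0.13327894] -98.39560504155189 [[-1.5 -1.3]
 [ 0.   1.6]
 [ 0.5  2.2]
 [ 1.  -2.5]]
pad [ 0.53816788 -0.13479843] -97.74619276289597 [[-0.1  1.2]
 [-0.6 -0.1]
 [ 0.1 -1.3]
 [ 0.6  0.2]]
```

```bash
cat >> h.py <<'E'
def plan(xyz,yaw,n):
    from workcell import status
    o=status.get_obs(); p=o['ee_pos']; y0=o['tcp_rot'][2]; d=(np.array(xyz)-p); dy=(yaw-y0+180)%360-180
    print('t',round(o['time'],2),'pos',p.round(4),'yaw',y0.round(2),'d',(d*1000).round(1),'F',o['wrist_force'].round(1),'op',round(o['opening'],4))
    for i in range(n):
        a=np.radians(y0+dy*i/n); w=d/n*100
        print([round(w[0]*np.cos(a)+w[1]*np.sin(a),2), round(w[0]*np.sin(a)-w[1]*np.cos(a),2), round(-w[2],2)], 'turn',round(-dy/n,2))
E
python3 -c "
from h import *
plan((.496,.249,.404),173.9,10)"
```

```text
t 0.15 pos [0.208  0.5092 0.4042] yaw 157.78 d [ 2.880e+02 -2.602e+02 -2.000e-01] F [ 0.2  0.3 -0.1] op 0.0855
[np.float64(-3.65), np.float64(-1.32), np.float64(0.0)] turn -1.61
[np.float64(-3.61), np.float64(-1.42), np.float64(0.0)] turn -1.61
[np.float64(-3.57), np.float64(-1.52), np.float64(0.0)] turn -1.61
[np.float64(-3.53), np.float64(-1.62), np.float64(0.0)] turn -1.61
[np.float64(-3.48), np.float64(-1.72), np.float64(0.0)] turn -1.61
[np.float64(-3.43), np.float64(-1.82), np.float64(0.0)] turn -1.61
[np.float64(-3.38), np.float64(-1.91), np.float64(0.0)] turn -1.61
[np.float64(-3.32), np.float64(-2.01), np.float64(0.0)] turn -1.61
[np.float64(-3.26), np.float64(-2.1), np.float64(0.0)] turn -1.61
[np.float64(-3.2), np.float64(-2.19), np.float64(0.0)] turn -1.61
```

Call:
move_arm:
  commands:
    - {"claw": 1,"travel": [-3.65,-1.3,0],"turn": -1.6}
    - {"claw": 1,"travel": [-3.6,-1.4,0],"turn": -1.6}
    - {"claw": 1,"travel": [-3.55,-1.5,0],"turn": -1.6}
    - {"claw": 1,"travel": [-3.5,-1.6,0],"turn": -1.6}
    - {"claw": 1,"travel": [-3.5,-1.7,0],"turn": -1.6}

```text
time: 0.57
ee_pos: [0.3528, 0.3788, 0.4045]
tcp_rot: [-180.0, -0.0, 165.9]
wrist_force: [0.1, 1.1, 0.3]
opening: 0.0856
```

Call:
move_arm:
  commands:
    - {"claw": 1,"travel": [-3.45,-1.8,0],"turn": -1.6}
    - {"claw": 1,"travel": [-3.4,-1.9,0],"turn": -1.6}
    - {"claw": 1,"travel": [-3.3,-2.0,0],"turn": -1.6}
    - {"claw": 1,"travel": [-3.25,-2.1,0],"turn": -1.6}
    - {"claw": 1,"travel": [-3.2,-2.2,0],"turn": -1.6}

```text
time: 0.98
ee_pos: [0.497, 0.2485, 0.4045]
tcp_rot: [-180.0, -0.0, 173.9]
wrist_force: [0.6, 0.4, -0.2]
opening: 0.0853
```

Call:
move_arm:
  commands:
    - {"claw": 1,"travel": [0,0,0],"turn": 0}
    - {"claw": 1,"travel": [0,0,0],"turn": 0}

```text
time: 1.15
ee_pos: [0.4971, 0.2487, 0.404]
tcp_rot: [-180.0, -0.1, 173.6]
wrist_force: [-1.2, -0.1, 0.5]
opening: 0.0854
```

```bash
cat > snap.py <<'E'
import sys,pickle,cv2
from workcell import viewer,status
for n in sys.argv[2:]:
    o=status.get_obs(); p=viewer.camera_params(n); im=viewer.camera(n)
    f='pics/%s_%s'%(sys.argv[1],n); cv2.imwrite(f+'.png',im); pickle.dump((p,o),open(f+'.pkl','wb'))
print(o['time'],o['ee_pos'],o['tcp_rot'],o['wrist_force'])
E
python3 snap.py s1 wrist
```

```text
1.15 [0.49709416 0.24867708 0.40398216] [-1.79962751e+02 -6.05154663e-02  1.73577328e+02] [-1.16903797 -0.06183381  0.54785496]
```

View pics/s1_wrist.png

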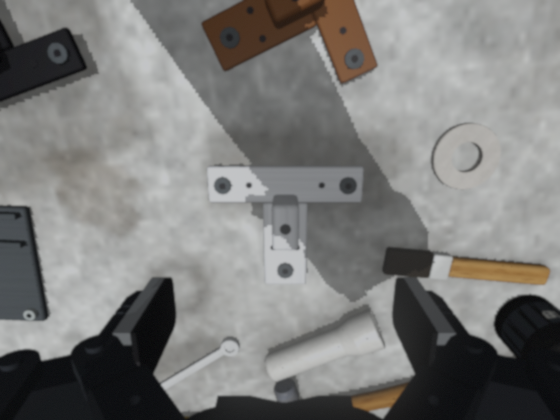

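The wrist view shows the aluminium stage: groove screw at (222,186), cone screw at (348,186), flat-foot screw at (285,270), grip top at (285,210).

```bash
cat >> h.py <<'E'
import pickle
def load(f): return (cv2.imread(f+'.png'),)+pickle.load(open(f+'.pkl','rb'))
def blob(im,uv,r=11):
    g=cv2.cvtColor(im,cv2.COLOR_BGR2GRAY).astype(float); u,v=map(int,uv)
    w=g[v-r:v+r+1,u-r:u+r+1]; med=np.median(w); m=np.clip(med-15-w,0,None)
    yy,xx=np.mgrid[v-r:v+r+1,u-r:u+r+1]; m*=((xx-u)**2+(yy-v)**2<=r*r); return (m*xx).sum()/m.sum(),(m*yy).sum()/m.sum()
E
python3 - <<'E'
from h import *
im,p,o=load('pics/s1_wrist')
c=[blob(im,q) for q in [(348,186),(222,186),(285,270)]];print(np.round(c,1))
t,th,r=fit(np.array([(-60,-30),(60,-30),(0,60)])/1e3,ray(p,c,.022)); print('stage',t,th,r.round(1))
plan((.505,-.135,.404),172,10)
E
```

```text
[[347.7 185.3]
 [222.3 185.2]
 [284.9 270.1]]
stage [0.53854414 0.24560213] -96.40959566574378 [[-0.1  0.3]
 [-0.2 -0.3]
 [ 0.3 -0. ]]
t 1.2 pos [0.4962 0.2496 0.4042] yaw 173.66 d [ 8.800e+00 -3.846e+02 -2.000e-01] F [-0.8 -0.  -1. ] op 0.0855
[np.float64(-0.51), np.float64(-3.81), np.float64(0.0)] turn 0.17
[np.float64(-0.52), np.float64(-3.81), np.float64(0.0)] turn 0.17
[np.float64(-0.53), np.float64(-3.81), np.float64(0.0)] turn 0.17
[np.float64(-0.54), np.float64(-3.81), np.float64(0.0)] turn 0.17
[np.float64(-0.56), np.float64(-3.81), np.float64(0.0)] turn 0.17
[np.float64(-0.57), np.float64(-3.81), np.float64(0.0)] turn 0.17
[np.float64(-0.58), np.float64(-3.8), np.float64(0.0)] turn 0.17
[np.float64(-0.59), np.float64(-3.8), np.float64(0.0)] turn 0.17
[np.float64(-0.6), np.float64(-3.8), np.float64(0.0)] turn 0.17
[np.float64(-0.61), np.float64(-3.8), np.float64(0.0)] turn 0.17
```

Call:
move_arm:
  commands:
    - {"claw": 1,"travel": [-0.5,-3.8,0],"turn": 0.2}
    - {"claw": 1,"travel": [-0.5,-3.8,0],"turn": 0.2}
    - {"claw": 1,"travel": [-0.5,-3.8,0],"turn": 0.2}
    - {"claw": 1,"travel": [-0.5,-3.8,0],"turn": 0.2}
    - {"claw": 1,"travel": [-0.5,-3.8,0],"turn": 0.2}

```text
time: 1.62
ee_pos: [0.4978, 0.0584, 0.4049]
tcp_rot: [180.0, 0.0, 172.9]
wrist_force: [0.0, -0.3, 0.0]
opening: 0.0855
```

Call:
move_arm:
  commands:
    - {"claw": 1,"travel": [-0.6,-3.8,0],"turn": 0.2}
    - {"claw": 1,"travel": [-0.6,-3.8,0],"turn": 0.2}
    - {"claw": 1,"travel": [-0.6,-3.8,0],"turn": 0.2}
    - {"claw": 1,"travel": [-0.6,-3.8,0],"turn": 0.2}
    - {"claw": 1,"travel": [-0.6,-3.8,0],"turn": 0.2}

```text
time: 2.03
ee_pos: [0.5029, -0.134, 0.405]
tcp_rot: [180.0, 0.0, 171.9]
wrist_force: [1.8, 0.3, 0.1]
opening: 0.085
```

Call:
move_arm:
  commands:
    - {"claw": 1,"travel": [0,0,0],"turn": 0}
    - {"claw": 1,"travel": [0,0,0],"turn": 0}

```text
time: 2.2
ee_pos: [0.5032, -0.1342, 0.4046]
tcp_rot: [180.0, -0.0, 171.7]
wrist_force: [0.4, 1.5, -0.8]
opening: 0.0854
```

```bash
python3 snap.py b1 wrist
```

```text
2.2 [ 0.50315076 -0.13417267  0.40455618] [ 1.79983970e+02 -2.14419907e-02  1.71672452e+02] [ 0.41159061  1.53013394 -0.80560353]
```

View pics/b1_wrist.png

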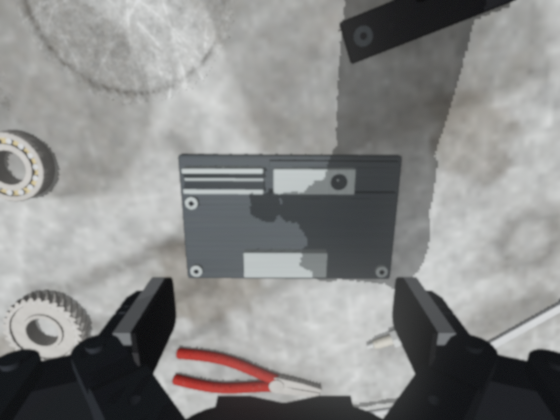

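```bash
python3 - <<'E'
import cv2
im=cv2.imread('pics/b1_wrist.png')
cv2.imwrite('pics/b1a.png',cv2.resize(im[148:288,175:408],None,fx=3.4,fy=3.4,interpolation=cv2.INTER_CUBIC))
cv2.imwrite('pics/b1b.png',cv2.resize(im[152:202,265:365],None,fx=8,fy=8,interpolation=cv2.INTER_CUBIC))
E
```

```text
(no output)
```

View pics/b1a.png

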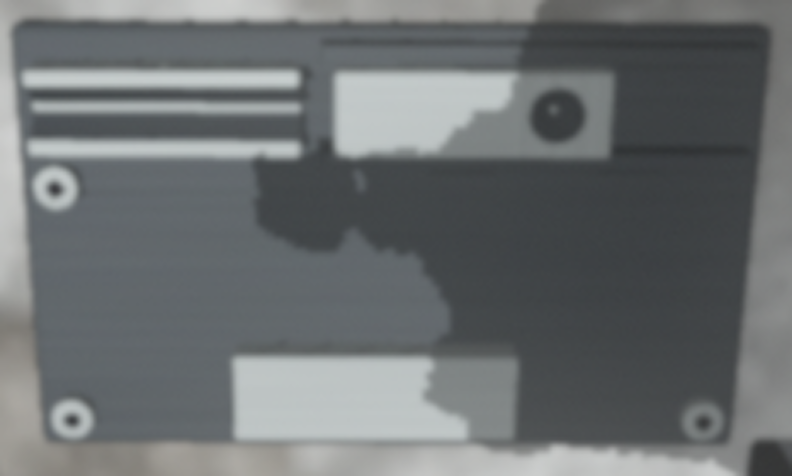

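View pics/b1b.png

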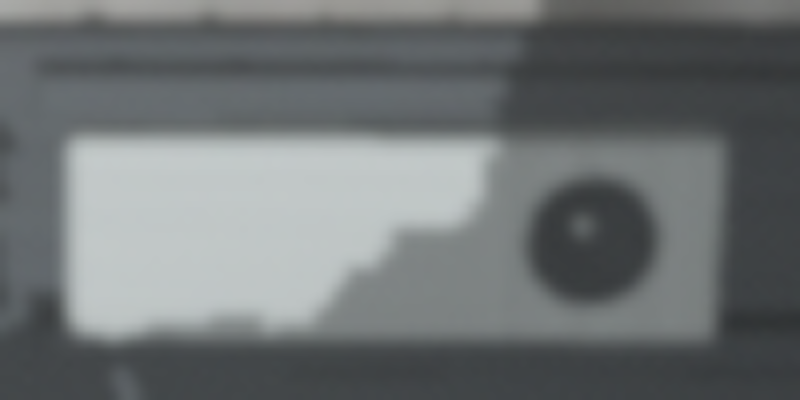

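```bash
python3 - <<'E'
from h import *
im,p,o=load('pics/b1_wrist')
A=lambda c:(np.atleast_2d(c)+.5)/3.4-.5+np.array([175,148])
pad=ray(p,A([(234,355),(518,355),(516,438),(236,439)]),.0215)
gr=ray(p,A([(301,113.5),(25,113.5)]),.026)
pl=ray(p,A([(14,26),(770,26),(730,441),(45,441)]),.010)
mp=[(47,46),(-39,46),(-39,74),(47,74)];mg=[(26,-30),(102,-30)];ml=[(110,-52.5),(-110,-52.5),(-110,82.5),(110,82.5)]
for m,w in [(mp,pad),(ml,pl),(mp+mg,np.r_[pad,gr]),(mp+mg+ml,np.r_[pad,gr,pl])]:
    t,th,r=fit(np.array(m)/1e3,w); print(t.round(4),th.round(2),r.round(1).tolist())
c,s=np.cos(np.radians(th)),np.sin(np.radians(th));M=np.array([[c,-s],[s,c]])
cone=ray(p,[(339,182)],.026)[0,:2]; print('cone base',(cone-t)@M*1000)
tr=ray(p,A([(334,114),(612.5,114)]),.026)[:,:2];print((tr-t)@M*1000)
print((ray(p,A([(334,71),(334,157),(301,70),(301,157)]),.026)[:,:2]-t)@M*1000)
# set_down stage origin: foot at (-30,-30) -> stage origin (30,0)
print('stage org @set', t+M@[.030,0])
E
```

```text
[ 0.5399 -0.1333] -98.22 [[-0.0, 0.3], [0.0, -0.3], [-0.1, 0.0], [0.1, -0.0]]
[ 0.5398 -0.133 ] -98.41 [[1.8, 2.0], [0.9, -1.8], [-1.7, -1.3], [-1.0, 1.2]]
[ 0.5401 -0.1331] -98.31 [[-0.1, 0.2], [-0.2, -0.5], [-0.3, -0.1], [-0.0, -0.1], [0.4, 0.7], [0.3, -0.3]]
[ 0.54  -0.133] -98.37 [[0.0, 0.2], [-0.1, -0.5], [-0.2, -0.0], [0.1, -0.1], [0.5, 0.7], [0.5, -0.4], [1.5, 2.0], [0.8, -1.8], [-1.8, -1.4], [-1.3, 1.2]]
cone base [-46.74080781 -28.68866654]
[[ 16.06130953 -29.4351512 ]
 [-61.70069839 -29.50530415]]
[[ 15.96836943 -41.630485  ]
 [ 16.15622164 -16.98105634]
 [ 25.08016956 -41.90252958]
 [ 25.46577823 -16.97299582]]
stage org @set [ 0.53561241 -0.16269616]
```

```bash
python3 -c "
from h import *
plan((.5385,.2456,.28),173.6,10)"
```

```text
t 2.25 pos [ 0.5033 -0.1331  0.4047] yaw 171.77 d [  35.2  378.7 -124.7] F [0.7 1.4 0.3] op 0.0852
[np.float64(0.19), np.float64(3.8), np.float64(1.25)] turn -0.18
[np.float64(0.18), np.float64(3.8), np.float64(1.25)] turn -0.18
[np.float64(0.17), np.float64(3.8), np.float64(1.25)] turn -0.18
[np.float64(0.16), np.float64(3.8), np.float64(1.25)] turn -0.18
[np.float64(0.14), np.float64(3.8), np.float64(1.25)] turn -0.18
[np.float64(0.13), np.float64(3.8), np.float64(1.25)] turn -0.18
[np.float64(0.12), np.float64(3.8), np.float64(1.25)] turn -0.18
[np.float64(0.11), np.float64(3.8), np.float64(1.25)] turn -0.18
[np.float64(0.1), np.float64(3.8), np.float64(1.25)] turn -0.18
[np.float64(0.08), np.float64(3.8), np.float64(1.25)] turn -0.18
```

Call:
move_arm:
  commands:
    - {"claw": 1,"travel": [0.2,3.8,1.2],"turn": -0.2}
    - {"claw": 1,"travel": [0.2,3.8,1.2],"turn": -0.2}
    - {"claw": 1,"travel": [0.2,3.8,1.2],"turn": -0.2}
    - {"claw": 1,"travel": [0.1,3.8,1.3],"turn": -0.2}
    - {"claw": 1,"travel": [0.1,3.8,1.3],"turn": -0.2}

```text
time: 2.67
ee_pos: [0.5203, 0.0595, 0.3426]
tcp_rot: [180.0, 0.0, 172.9]
wrist_force: [-0.1, -0.9, -0.5]
opening: 0.0856
```

Call:
move_arm:
  commands:
    - {"claw": 1,"travel": [0.1,3.8,1.2],"turn": -0.2}
    - {"claw": 1,"travel": [0.1,3.8,1.2],"turn": -0.2}
    - {"claw": 1,"travel": [0.1,3.8,1.2],"turn": -0.2}
    - {"claw": 1,"travel": [0.1,3.8,1.2],"turn": -0.1}
    - {"claw": 1,"travel": [0.1,3.7,1.2],"turn": -0.1}

```text
time: 3.08
ee_pos: [0.5371, 0.2481, 0.2825]
tcp_rot: [180.0, 0.0, 173.8]
wrist_force: [0.4, -0.3, 0.9]
opening: 0.0852
```

Call:
move_arm:
  commands:
    - {"claw": 1,"travel": [0,0,0],"turn": 0}
    - {"claw": 1,"travel": [0,0,0],"turn": 0}

```text
time: 3.25
ee_pos: [0.5371, 0.2475, 0.2816]
tcp_rot: [-180.0, -0.1, 173.9]
wrist_force: [-0.3, -1.0, 0.3]
opening: 0.0855
```

```bash
python3 snap.py s2 wrist;python3 -c "
from h import *
plan((.5385,.2456,.202),173.6,4)"
```

```text
3.25 [0.53707006 0.24748079 0.28162085] [-1.79951981e+02 -1.08420170e-01  1.73924498e+02] [-0.3321841  -1.0358168   0.31489622]
t 3.3 pos [0.5375 0.246  0.2825] yaw 173.82 d [  1.   -0.4 -80.5] F [ 0.6 -0.2  0.9] op 0.0857
[np.float64(-0.03), np.float64(-0.01), np.float64(2.01)] turn 0.05
[np.float64(-0.03), np.float64(-0.01), np.float64(2.01)] turn 0.05
[np.float64(-0.03), np.float64(-0.01), np.float64(2.01)] turn 0.05
[np.float64(-0.03), np.float64(-0.01), np.float64(2.01)] turn 0.05
```

View pics/s2_wrist.png

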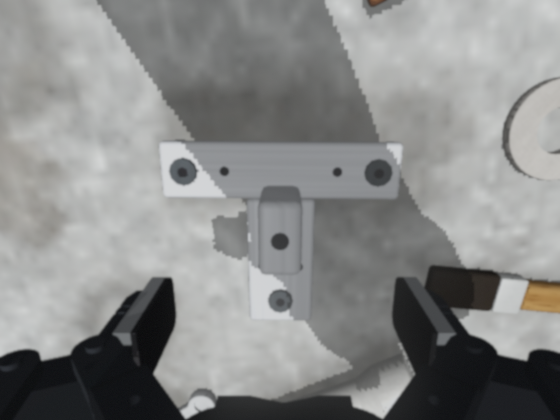

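```bash
python3 - <<'E'
from h import *
im,p,o=load('pics/s2_wrist')
c=[blob(im,q,16) for q in [(378,172),(183,172),(280,300)]];print(np.round(c,1))
t,th,r=fit(np.array([(-60,-30),(60,-30),(0,60)])/1e3,ray(p,c,.022)); print('stage',t,th,r.round(1))
print('gripdot',ray(p,[blob(im,(280,241),12)],.062))
E
```

```text
[[378.  172.7]
 [183.1 171.3]
 [281.2 300. ]]
stage [0.53867295 0.24574793] -96.2274078687015 [[ 0.2  0.3]
 [-0.4 -0.6]
 [ 0.2  0.3]]
gripdot [[0.53805388 0.2454661  0.062     ]]
```

The closer wrist view agrees within 0.3 mm: grip at (280,241), screws at (183,172), (378,172) and (280,300), and the jaws straddle the grip. I'll descend and pinch.

Call:
move_arm:
  commands:
    - {"claw": 1,"travel": [0,0,2.2],"turn": 0}
    - {"claw": 1,"travel": [0,0,2.2],"turn": 0}
    - {"claw": 1,"travel": [0,0,1.8],"turn": 0}
    - {"claw": 0.4,"travel": [0,0,1.2],"turn": 0}
    - {"claw": 0,"travel": [0,0,0.6],"turn": 0}
  squeeze: 40

```text
time: 3.72
ee_pos: [0.5383, 0.2433, 0.2017]
tcp_rot: [-180.0, -0.1, 173.6]
wrist_force: [0.1, -0.0, 0.1]
opening: 0.0639
```

Call:
move_arm:
  commands:
    - {"claw": -0.3,"travel": [0,0,0],"turn": 0}
    - {"claw": -0.4,"travel": [0,0,0],"turn": 0}
    - {"claw": -1,"travel": [0,0,0],"turn": 0}
    - {"claw": -1,"travel": [0,0,0],"turn": 0}
    - {"claw": -1,"travel": [0,0,0],"turn": 0}

```text
time: 4.13
ee_pos: [0.5393, 0.2441, 0.2043]
tcp_rot: [179.9, 0.1, 173.6]
wrist_force: [0.2, 0.9, 7.4]
opening: 0.0237
```

Call:
move_arm:
  commands:
    - {"claw": -1,"travel": [0,0,0],"turn": 0}
    - {"claw": -1,"travel": [0,0,0],"turn": 0}
    - {"claw": -1,"travel": [0,0,0],"turn": 0}

```text
time: 4.38
ee_pos: [0.5393, 0.2441, 0.2043]
tcp_rot: [179.9, 0.1, 173.6]
wrist_force: [0.0, 3.0, 6.5]
opening: 0.0232
```

Call:
move_arm:
  commands:
    - {"claw": -1,"travel": [0,0,-0.3],"turn": 0}
    - {"claw": -1,"travel": [0,0,-0.7],"turn": 0}
    - {"claw": -1,"travel": [0,0,-1.5],"turn": 0}
    - {"claw": -1,"travel": [0,0,-2.0],"turn": 0}
    - {"claw": -1,"travel": [0,0,-2.0],"turn": 0}

```text
time: 4.8
ee_pos: [0.5384, 0.2435, 0.2675]
tcp_rot: [-179.9, -0.1, 173.6]
wrist_force: [0.1, -0.3, -6.4]
opening: 0.0238
```

Call:
move_arm:
  commands:
    - {"claw": -1,"travel": [0,0,-1.5],"turn": 0}
    - {"claw": -1,"travel": [0,0,0],"turn": 0}
    - {"claw": -1,"travel": [0,0,0],"turn": 0}

```text
time: 5.05
ee_pos: [0.5389, 0.2438, 0.2828]
tcp_rot: [180.0, 0.0, 173.6]
wrist_force: [0.7, -0.5, -8.3]
opening: 0.0232
```

```bash
python3 snap.py g1 wrist side
```

```text
5.1 [0.53867372 0.24368172 0.28164248] [-1.79956194e+02 -6.46391230e-02  1.73574484e+02] [-0.10784807  0.21307968 -7.57831113]
```

View pics/g1_wrist.png

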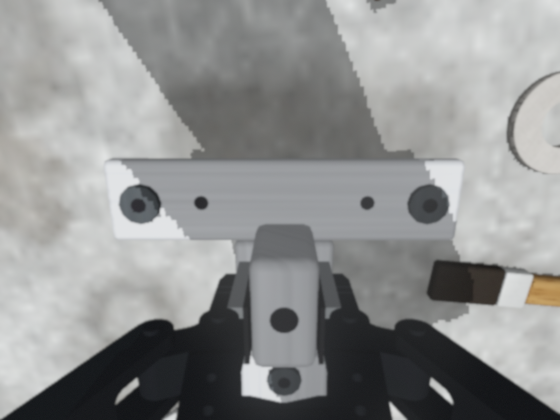

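View pics/g1_side.png

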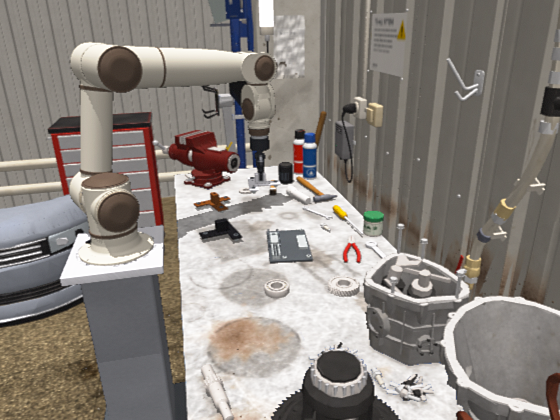

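The stage is lifted: its screws show at (138,205), (428,205) and (285,380), gripped centrally, and the load is about 7.5 N.

```bash
cat >> h.py <<'E'
def stagefit(p,c,o):
    # level stage: solve x,y,z,yaw
    m=np.array([(-60,-30,22),(60,-30,22),(0,60,22)])/1e3
    def X(v): return m@R.from_euler('z',v[3],degrees=True).as_matrix().T+np.array([v[0],v[1],v[2]])
    s=least_squares(lambda v:(proj(p,X(v))-c).ravel(),[o['ee_pos'][0],o['ee_pos'][1],o['ee_pos'][2]-.2,o['tcp_rot'][2]+90],x_scale=[.01,.01,.01,1])
    return s.x,s.fun
E
python3 - <<'E'
from h import *
im,p,o=load('pics/g1_wrist')
c=np.array([blob(im,q,22) for q in [(428,204),(139,204),(284,380)]]);print(c.round(1))
v,f=stagefit(p,c,o);print('stage',v[:3].round(4),v[3],f.round(1)); print(o['ee_pos'],o['tcp_rot'])
d=v[:3]-o['ee_pos'];a=np.radians(o['tcp_rot'][2])
print('stage in tool xyz mm',1e3*(d[0]*np.cos(a)+d[1]*np.sin(a)),1e3*(d[0]*np.sin(a)-d[1]*np.cos(a)),-1e3*d[2])
E
```

```text
[[429.9 205.7]
 [144.8 199.9]
 [284.7 380.1]]
stage [0.5376 0.2457 0.0796] 262.53600791923634 [ 1.1  0.3 -0.5  1.1 -0.7 -1.6]
[0.53890781 0.24378459 0.28276159] [1.79993610e+02 2.23612936e-02 1.73574137e+02]
stage in tool xyz mm 1.477302375224827 1.7135540960178468 203.1757446483196
```

```bash
python3 - <<'E'
import cv2,numpy as np
im=cv2.imread('pics/g1_wrist.png')
c=[cv2.resize(im[v-28:v+28,u-28:u+28],None,fx=4.6,fy=4.6,interpolation=cv2.INTER_CUBIC) for u,v in [(428,204),(139,204),(284,380)]]
cv2.imwrite('pics/g1c.png',np.hstack(c))
E
```

```text
(no output)
```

View pics/g1c.png

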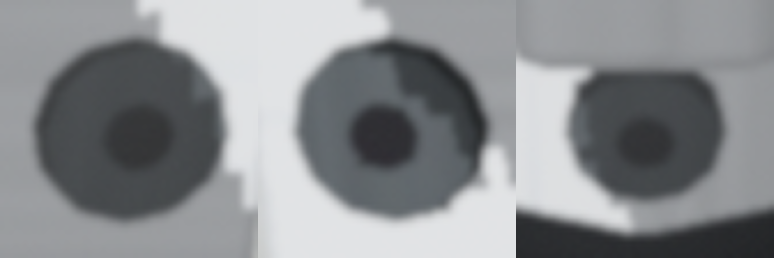

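```bash
python3 - <<'E'
from h import *
im,p,o=load('pics/g1_wrist')
c=np.array([(428.5,203.8),(140.1,203.8),(284.2,379.4)])
v,f=stagefit(p,c,o);print('stage',v[:3].round(4),v[3],f.round(1)); print(o['ee_pos'],o['tcp_rot'])
d=v[:3]-o['ee_pos'];a=np.radians(o['tcp_rot'][2])
print('stage in tool xyz mm',1e3*(d[0]*np.cos(a)+d[1]*np.sin(a)),1e3*(d[0]*np.sin(a)-d[1]*np.cos(a)),-1e3*d[2])
print(p['xyz']-o['ee_pos'],p['rotation'])
E
```

```text
stage [0.5374 0.2447 0.0804] 263.58570571966754 [-0.1 -0.1  0.1 -0.1  0.   0.1]
[0.53890781 0.24378459 0.28276159] [1.79993610e+02 2.23612936e-02 1.73574137e+02]
stage in tool xyz mm 1.5864933770017693 0.7196864244068344 202.3948977869362
[-0.07724329  0.00901147 -0.03069841] [-1.77576625e+01 -4.76729344e-02  8.36014123e+01]
```

```bash
python3 -c "
from h import *
plan((.5372,-.1637,.2650),171.7,12)"|cut -c1-150
```

```text
t 5.15 pos [0.5385 0.2436 0.281 ] yaw 173.57 d [  -1.3 -407.3  -16. ] F [-0.2 -1.1 -6.5] op 0.0232
[np.float64(-0.37), np.float64(-3.37), np.float64(0.13)] turn 0.16
[np.float64(-0.38), np.float64(-3.37), np.float64(0.13)] turn 0.16
[np.float64(-0.39), np.float64(-3.37), np.float64(0.13)] turn 0.16
[np.float64(-0.4), np.float64(-3.37), np.float64(0.13)] turn 0.16
[np.float64(-0.41), np.float64(-3.37), np.float64(0.13)] turn 0.16
[np.float64(-0.41), np.float64(-3.37), np.float64(0.13)] turn 0.16
[np.float64(-0.42), np.float64(-3.37), np.float64(0.13)] turn 0.16
[np.float64(-0.43), np.float64(-3.37), np.float64(0.13)] turn 0.16
[np.float64(-0.44), np.float64(-3.37), np.float64(0.13)] turn 0.16
[np.float64(-0.45), np.float64(-3.36), np.float64(0.13)] turn 0.16
[np.float64(-0.46), np.float64(-3.36), np.float64(0.13)] turn 0.16
[np.float64(-0.47), np.float64(-3.36), np.float64(0.13)] turn 0.16
```

Gentle ramps so the stage does not slip.

Call:
move_arm:
  commands:
    - {"claw": -1,"travel": [-0.2,-1.5,0],"turn": 0.1}
    - {"claw": -1,"travel": [-0.3,-3.0,0],"turn": 0.1}
    - {"claw": -1,"travel": [-0.4,-3.6,0],"turn": 0.2}
    - {"claw": -1,"travel": [-0.4,-3.6,0],"turn": 0.2}
    - {"claw": -1,"travel": [-0.4,-3.6,0],"turn": 0.2}

```text
time: 5.57
ee_pos: [0.5371, 0.0881, 0.2812]
tcp_rot: [-180.0, -0.1, 172.8]
wrist_force: [1.1, -0.2, -7.2]
opening: 0.0233
```

Call:
move_arm:
  commands:
    - {"claw": -1,"travel": [-0.4,-3.6,0],"turn": 0.2}
    - {"claw": -1,"travel": [-0.4,-3.6,0],"turn": 0.2}
    - {"claw": -1,"travel": [-0.5,-3.6,0],"turn": 0.2}
    - {"claw": -1,"travel": [-0.5,-3.6,0],"turn": 0.2}
    - {"claw": -1,"travel": [-0.5,-3.6,0.3],"turn": 0.2}

```text
time: 5.98
ee_pos: [0.5359, -0.0937, 0.2789]
tcp_rot: [-180.0, -0.1, 171.8]
wrist_force: [1.9, 1.0, -6.3]
opening: 0.0232
```

Call:
move_arm:
  commands:
    - {"claw": -1,"travel": [-0.5,-3.5,0.5],"turn": 0.1}
    - {"claw": -1,"travel": [-0.4,-2.4,0.5],"turn": 0}
    - {"claw": -1,"travel": [-0.2,-1.2,0.3],"turn": 0}
    - {"claw": -1,"travel": [0,0,0],"turn": 0}
    - {"claw": -1,"travel": [0,0,0],"turn": 0}

```text
time: 6.4
ee_pos: [0.5369, -0.1637, 0.2655]
tcp_rot: [180.0, -0.1, 171.6]
wrist_force: [0.2, 0.3, -6.4]
opening: 0.0231
```

```bash
python3 snap.py h1 wrist top; python3 -c "
from h import *
plan((.5372,-.1637,.2310),171.7,5)"|cut -c1-150
```

```text
6.45 [ 0.53712792 -0.16304637  0.26598186] [ 1.79961334e+02 -8.46614424e-02  1.71670092e+02] [ 0.49700353  0.32099523 -6.23658955]
t 6.5 pos [ 0.5373 -0.1626  0.2664] yaw 171.72 d [ -0.1  -1.1 -35.4] F [ 0.1 -0.1 -6.6] op 0.0232
[np.float64(-0.0), np.float64(-0.02), np.float64(0.71)] turn 0.0
[np.float64(-0.0), np.float64(-0.02), np.float64(0.71)] turn 0.0
[np.float64(-0.0), np.float64(-0.02), np.float64(0.71)] turn 0.0
[np.float64(-0.0), np.float64(-0.02), np.float64(0.71)] turn 0.0
[np.float64(-0.0), np.float64(-0.02), np.float64(0.71)] turn 0.0
```

View pics/h1_wrist.png

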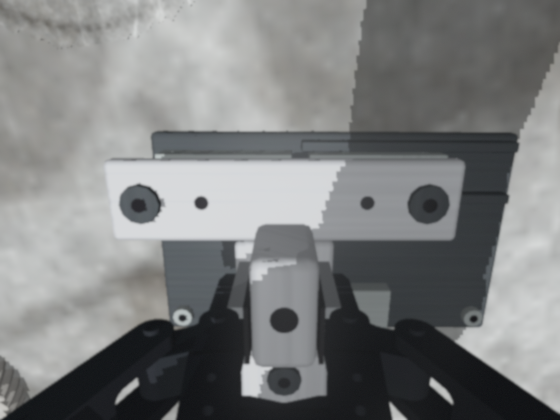

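```bash
python3 - <<'E'
from h import *
im,p,o=load('pics/h1_wrist'); _,pb,_=load('pics/b1_wrist')
A=lambda c:(np.atleast_2d(c)+.5)/3.4-.5+np.array([175,148])
w=ray(pb,A([(71,419),(703,421),(14,26),(770,26)]),.010)
print(proj(p,w).round(1)); print('seen', (182,317),(473,317),(152,133),(518,135))
p2=dict(p); 
c=np.array([(428.5,203.8),(140.1,203.8),(284.2,379.4)])
v,f=stagefit(p,c,o); t=np.array([.540,-.1331]); th=np.radians(-98.3);M=np.array([[np.cos(th),-np.sin(th)],[np.sin(th),np.cos(th)]])
print('stage in base',(v[:2]-t)@M*1e3,v[2],v[3]-360)
E
```

```text
[[182.2 316. ]
 [470.9 316.4]
 [152.1 133.1]
 [518.3 132.6]]
seen (182, 317) (473, 317) (152, 133) (518, 135)
stage in base [29.90827314 -0.70065199] 0.0630980368697675 -98.39623449418826
```

The wrist view shows the stage over the base: base bolts at (182,317) and (473,317), where predicted, and the stage at base (30,-0.7) mm. I'll lower it, slowly near contact.

Call:
move_arm:
  commands:
    - {"claw": -1,"travel": [0,0,0.8],"turn": 0}
    - {"claw": -1,"travel": [0,0,1.0],"turn": 0}
    - {"claw": -1,"travel": [0,0,0.8],"turn": 0}
    - {"claw": -1,"travel": [0,0,0.5],"turn": 0}
    - {"claw": -1,"travel": [0,0,0.2],"turn": 0}
  squeeze: 20

```text
time: 6.92
ee_pos: [0.5371, -0.163, 0.2319]
tcp_rot: [180.0, -0.1, 171.7]
wrist_force: [-0.0, -0.1, -6.5]
opening: 0.0234
```

Call:
move_arm:
  commands:
    - {"claw": -1,"travel": [0,0,0.1],"turn": 0}
    - {"claw": -1,"travel": [0,0,0.05],"turn": 0}
    - {"claw": -1,"travel": [0,0,0],"turn": 0}

```text
time: 7.17
ee_pos: [0.5375, -0.1635, 0.2324]
tcp_rot: [-180.0, 0.0, 171.7]
wrist_force: [0.4, -0.2, -7.6]
opening: 0.0236
```

Call:
move_arm:
  commands:
    - {"claw": -1,"travel": [0,0,0.05],"turn": 0}
    - {"claw": -1,"travel": [0,0,0.05],"turn": 0}
    - {"claw": -1,"travel": [0,0,0],"turn": 0}

```text
time: 7.42
ee_pos: [0.5374, -0.1635, 0.2313]
tcp_rot: [-180.0, 0.0, 171.7]
wrist_force: [0.3, 0.5, -6.4]
opening: 0.0236
```

Call:
move_arm:
  commands:
    - {"claw": -1,"travel": [0,0,0.05],"turn": 0}
    - {"claw": -1,"travel": [0,0,0.05],"turn": 0}
    - {"claw": -1,"travel": [0,0,0],"turn": 0}

```text
time: 7.67
ee_pos: [0.5375, -0.1635, 0.2303]
tcp_rot: [-180.0, 0.0, 171.7]
wrist_force: [-0.6, 0.3, -4.5]
opening: 0.0236
```

Call:
move_arm:
  commands:
    - {"claw": -1,"travel": [0,0,0.05],"turn": 0}
    - {"claw": -1,"travel": [0,0,0.05],"turn": 0}
    - {"claw": -1,"travel": [0,0,0],"turn": 0}

```text
time: 7.92
ee_pos: [0.5375, -0.1635, 0.2299]
tcp_rot: [-180.0, 0.1, 171.7]
wrist_force: [-1.2, -1.9, 1.4]
opening: 0.0234
```

Call:
move_arm:
  commands:
    - {"claw": -1,"travel": [0,0,0.05],"turn": 0}
    - {"claw": -1,"travel": [0,0,0],"turn": 0}

```text
time: 8.08
ee_pos: [0.5376, -0.1636, 0.2296]
tcp_rot: [-180.0, 0.1, 171.7]
wrist_force: [-1.2, -2.2, 5.1]
opening: 0.0235
```

```bash
python3 snap.py d1 wrist
```

```text
8.0833 [ 0.53756581 -0.16356071  0.229622  ] [-1.79987913e+02  7.69362141e-02  1.71681881e+02] [-1.22617366 -2.21955535  5.05905936]
```

View pics/d1_wrist.png

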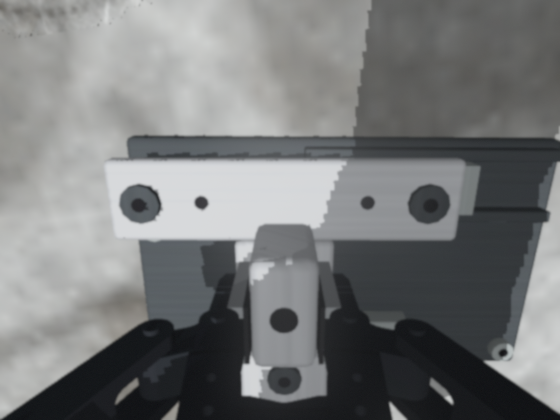

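Call:
move_arm:
  commands:
    - {"claw": -0.46,"travel": [0,0,-0.05],"turn": 0}
    - {"claw": -0.45,"travel": [0,0,-0.03],"turn": 0}
    - {"claw": -0.44,"travel": [0,0,0],"turn": 0}
    - {"claw": -0.43,"travel": [0,0,0],"turn": 0}

```text
time: 8.47
ee_pos: [0.5375, -0.1635, 0.2291]
tcp_rot: [-180.0, -0.0, 171.7]
wrist_force: [0.3, -1.1, -3.2]
opening: 0.0243
```

Call:
move_arm:
  commands:
    - {"claw": -0.425,"travel": [0,0,0],"turn": 0}
    - {"claw": -0.42,"travel": [0,0,0],"turn": 0}
    - {"claw": -0.415,"travel": [0,0,0],"turn": 0}

```text
time: 8.72
ee_pos: [0.5374, -0.1634, 0.2294]
tcp_rot: [-180.0, -0.0, 171.7]
wrist_force: [-0.3, -1.0, -1.1]
opening: 0.025
```

Call:
move_arm:
  commands:
    - {"claw": -0.405,"travel": [0,0,0],"turn": 0}
    - {"claw": -0.395,"travel": [0,0,0],"turn": 0}
    - {"claw": -0.385,"travel": [0,0,0],"turn": 0}
    - {"claw": -0.37,"travel": [0,0,0],"turn": 0}

```text
time: 9.05
ee_pos: [0.5375, -0.1634, 0.2296]
tcp_rot: [180.0, 0.0, 171.7]
wrist_force: [-0.1, -0.2, 1.1]
opening: 0.0268
```

Call:
move_arm:
  commands:
    - {"claw": -0.35,"travel": [0,0,-0.05],"turn": 0}
    - {"claw": -0.32,"travel": [0,0,-0.05],"turn": 0}
    - {"claw": -0.29,"travel": [0,0,-0.1],"turn": 0}
    - {"claw": -0.29,"travel": [0,0,-0.1],"turn": 0}

```text
time: 9.38
ee_pos: [0.5374, -0.1634, 0.2326]
tcp_rot: [180.0, 0.0, 171.7]
wrist_force: [-0.2, -0.9, -0.1]
opening: 0.0305
```

```bash
python3 snap.py d2 wrist
```

```text
9.3833 [ 0.53740909 -0.16344332  0.23259507] [1.79999838e+02 6.12263091e-04 1.71681122e+02] [-0.22953083 -0.91716234 -0.09209142]
```

View pics/d2_wrist.png

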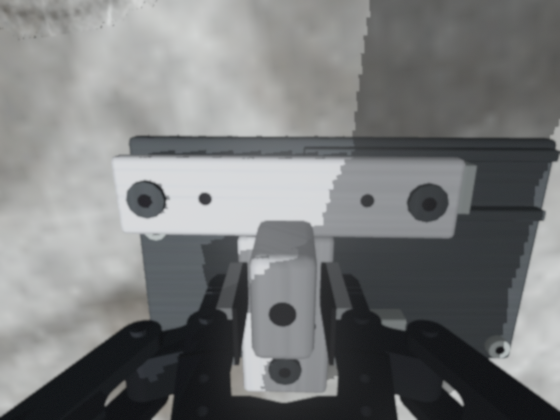

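The wrist view shows the stage free in the loose jaws, tilted with its cone foot high (right screw at (428,203)). I'll now push it towards base -x, which is tool +y, in small steps.

Call:
move_arm:
  commands:
    - {"claw": -0.29,"travel": [0,0.1,0.2],"turn": 0}
    - {"claw": -0.29,"travel": [0,0.1,0.2],"turn": 0}
    - {"claw": -0.29,"travel": [0,0.1,0.1],"turn": 0}
    - {"claw": -0.29,"travel": [0,0.1,0],"turn": 0}

```text
time: 9.77
ee_pos: [0.538, -0.1598, 0.2273]
tcp_rot: [-179.9, -0.0, 171.7]
wrist_force: [0.2, -3.4, -1.7]
opening: 0.0299
```

Call:
move_arm:
  commands:
    - {"claw": -0.29,"travel": [0,0.1,0],"turn": 0}
    - {"claw": -0.29,"travel": [0,0.1,0],"turn": 0}
    - {"claw": -0.29,"travel": [0,0.1,0],"turn": 0}

```text
time: 10.02
ee_pos: [0.5384, -0.1565, 0.2273]
tcp_rot: [-180.0, -0.0, 171.7]
wrist_force: [0.4, -3.2, -1.5]
opening: 0.0303
```

Call:
move_arm:
  commands:
    - {"claw": -0.29,"travel": [0,0.1,0],"turn": 0}
    - {"claw": -0.29,"travel": [0,0.1,0],"turn": 0}
    - {"claw": -0.29,"travel": [0,0.1,0],"turn": 0}

```text
time: 10.27
ee_pos: [0.5388, -0.1535, 0.2274]
tcp_rot: [-180.0, -0.0, 171.7]
wrist_force: [-0.7, -4.0, -0.9]
opening: 0.0302
```

Call:
move_arm:
  commands:
    - {"claw": -0.29,"travel": [0,0.1,0],"turn": 0}
    - {"claw": -0.29,"travel": [0,0.1,0],"turn": 0}
    - {"claw": -0.29,"travel": [0,0.1,0],"turn": 0}

```text
time: 10.52
ee_pos: [0.5393, -0.1503, 0.2274]
tcp_rot: [180.0, -0.0, 171.7]
wrist_force: [-1.7, -1.8, -2.1]
opening: 0.0305
```

Call:
move_arm:
  commands:
    - {"claw": -0.29,"travel": [0,0.1,0],"turn": 0}
    - {"claw": -0.29,"travel": [0,0.1,0],"turn": 0}

```text
time: 10.68
ee_pos: [0.5396, -0.1484, 0.2275]
tcp_rot: [180.0, -0.0, 171.7]
wrist_force: [-0.5, -1.8, -0.5]
opening: 0.03
```

Call:
move_arm:
  commands:
    - {"claw": -0.29,"travel": [0,0.1,0],"turn": 0}
    - {"claw": -0.29,"travel": [0,0.1,0],"turn": 0}

```text
time: 10.85
ee_pos: [0.5399, -0.1464, 0.2275]
tcp_rot: [180.0, 0.0, 171.7]
wrist_force: [0.2, -0.6, -2.1]
opening: 0.0302
```

```bash
python3 snap.py e1 wrist
```

```text
10.85 [ 0.53992981 -0.14644847  0.22754635] [1.79989744e+02 6.26779897e-03 1.71687656e+02] [ 0.2208584  -0.60676872 -2.10825904]
```

View pics/e1_wrist.png

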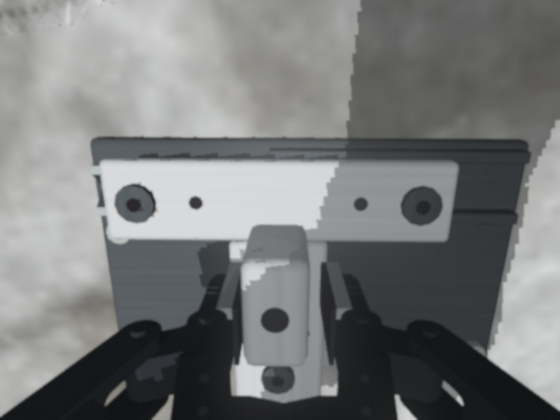

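Call:
move_arm:
  commands:
    - {"claw": -0.29,"travel": [0,0.1,0],"turn": 0}
    - {"claw": -0.29,"travel": [0,0.05,0],"turn": 0}

```text
time: 11.07
ee_pos: [0.5401, -0.145, 0.2275]
tcp_rot: [-180.0, -0.0, 171.7]
wrist_force: [-0.8, -0.8, -0.7]
opening: 0.0307
```

Call:
move_arm:
  commands:
    - {"claw": -0.29,"travel": [0,0.1,0],"turn": 0}
    - {"claw": -0.29,"travel": [0,0.05,0],"turn": 0}

```text
time: 11.23
ee_pos: [0.5404, -0.1439, 0.2276]
tcp_rot: [-179.9, 0.0, 171.7]
wrist_force: [-0.1, -6.4, -1.3]
opening: 0.0304
```

Call:
move_arm:
  commands:
    - {"claw": -0.29,"travel": [0,0.1,0],"turn": 0}
    - {"claw": -0.29,"travel": [0,0.05,0],"turn": 0}

```text
time: 11.4
ee_pos: [0.5408, -0.1431, 0.228]
tcp_rot: [-179.8, 0.1, 171.6]
wrist_force: [0.6, -11.7, -0.5]
opening: 0.0302
```

Resistance rose to 11.7 N with almost no motion, so the foot is in the cone. I'll back off to centre the jaws and look.

Call:
move_arm:
  commands:
    - {"claw": -0.29,"travel": [0,-0.15,0],"turn": 0}
    - {"claw": -0.25,"travel": [0,-0.2,0],"turn": 0}
    - {"claw": -0.2,"travel": [0,-0.15,0],"turn": 0}
    - {"claw": -0.2,"travel": [0,0,0],"turn": 0}

```text
time: 11.73
ee_pos: [0.5398, -0.1472, 0.2275]
tcp_rot: [180.0, 0.0, 171.7]
wrist_force: [0.8, 0.8, -0.5]
opening: 0.0342
```

```bash
python3 snap.py e2 wrist side
```

```text
11.7833 [ 0.53979373 -0.14709652  0.22750501] [1.79979761e+02 1.80234117e-04 1.71680806e+02] [0.20627004 0.22916265 0.44890298]
```

View pics/e2_wrist.png

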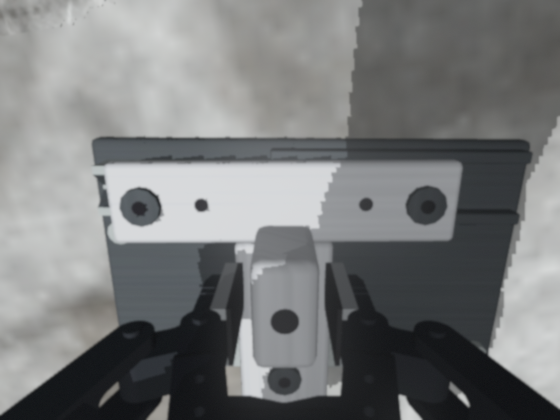

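```bash
python3 - <<'E'
import cv2,numpy as np
rows=[]
for f,pts in [('h1',[(428,204),(139,204),(284,380)]),('d2',[(428,203),(146,199),(284,372)]),('e2',[(427,206),(140,206),(284,378)])]:
    im=cv2.imread(f'pics/{f}_wrist.png')
    rows.append(np.hstack([cv2.resize(im[v-24:v+24,u-24:u+24],(192,192),interpolation=cv2.INTER_CUBIC) for u,v in pts]))
cv2.imwrite('pics/cmp.png',np.vstack(rows))
E
```

```text
(no output)
```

View pics/cmp.png

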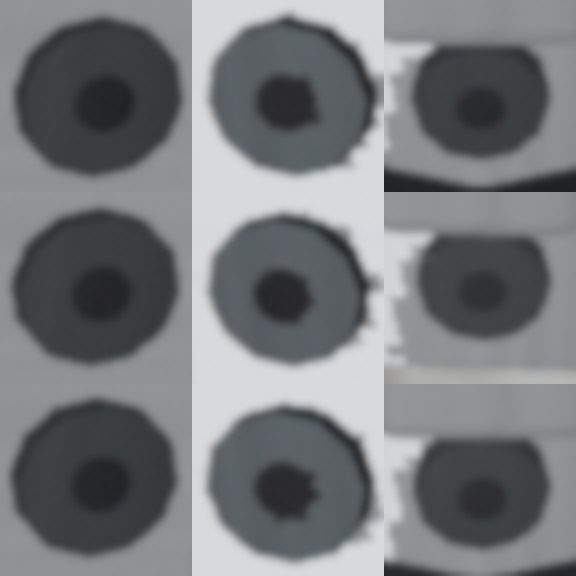

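View pics/e2_side.png

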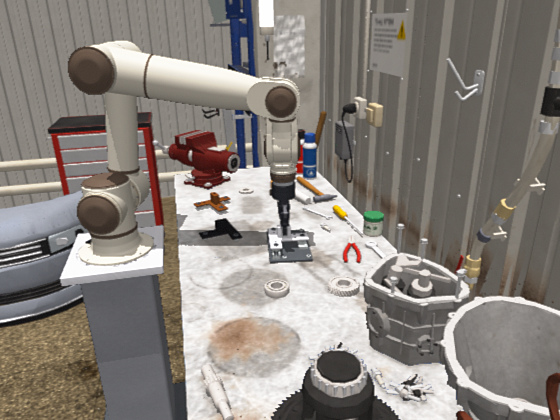

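The cone and groove screws show equal size and spacing, as when the stage was held level, and the implied height drop is as expected for home. I'll let go fully and retreat upward.

Call:
move_arm:
  commands:
    - {"claw": 0,"travel": [0,0,-0.2],"turn": 0}
    - {"claw": 0.2,"travel": [0,0,-0.3],"turn": 0}
    - {"claw": 0.4,"travel": [0,0,-0.8],"turn": 0}
    - {"claw": 0.6,"travel": [0,0,-1.5],"turn": 0}
    - {"claw": 1,"travel": [0,0,-2.5],"turn": 0}

```text
time: 12.25
ee_pos: [0.5393, -0.1469, 0.2796]
tcp_rot: [180.0, -0.2, 171.7]
wrist_force: [0.4, 0.6, -0.4]
opening: 0.0783
```

Call:
move_arm:
  commands:
    - {"claw": 1,"travel": [0.5,0,-2.5],"turn": 0}
    - {"claw": 1,"travel": [1,0,-2.5],"turn": 0}
    - {"claw": 1,"travel": [1,0,-2],"turn": 0}
    - {"claw": 1,"travel": [0.5,0,-1],"turn": 0}
    - {"claw": 1,"travel": [0,0,0],"turn": 0}

```text
time: 12.67
ee_pos: [0.5098, -0.1427, 0.3637]
tcp_rot: [-180.0, 0.3, 171.7]
wrist_force: [-0.3, 0.7, -1.0]
opening: 0.0854
```

```bash
python3 snap.py f1 wrist top side; python3 - <<'E'
import cv2,numpy as np
t=cv2.imread('pics/f1_top.png')[170:250,280:385];s=cv2.imread('pics/f1_side.png')[215:270,255:325]
cv2.imwrite('pics/f1c.png',np.hstack([cv2.resize(t,(420,320),interpolation=cv2.INTER_CUBIC),cv2.resize(s,(380,320),interpolation=cv2.INTER_CUBIC)]))
E
```

```text
12.7667 [ 0.51029955 -0.14281224  0.36014122] [-1.79998813e+02  2.41130760e-02  1.71679401e+02] [-0.03730743 -0.137494   -0.06874489]
```

View pics/f1_wrist.png

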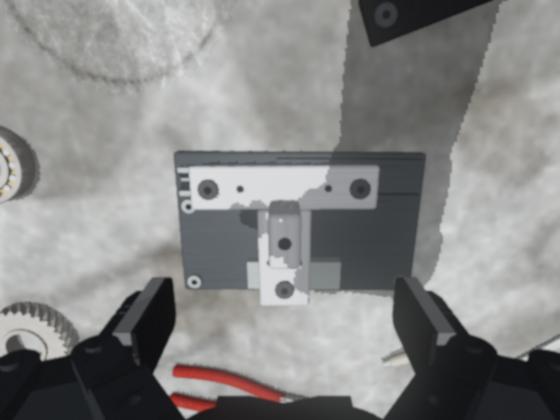

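View pics/f1c.png

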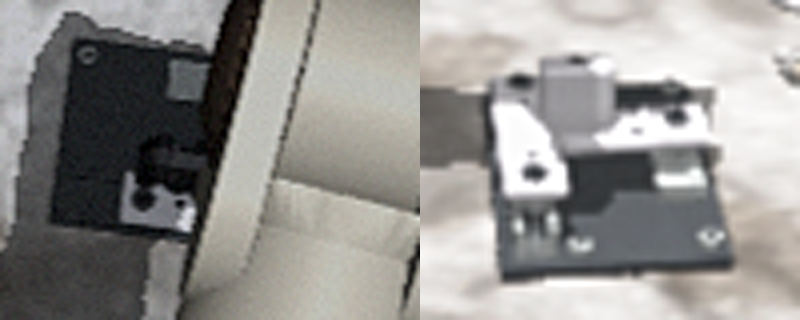

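```bash
python3 - <<'E'
from h import *
im,p,o=load('pics/f1_wrist')
t=np.array([.540,-.1331]); th=np.radians(-98.3);M=np.array([[np.cos(th),-np.sin(th)],[np.sin(th),np.cos(th)]])
g=cv2.cvtColor(im,cv2.COLOR_BGR2GRAY)
c=[]
for (u,v) in [(360,189),(208,189),(284,290)]:
    w=g[v-14:v+15,u-14:u+15]; m=(cv2.GaussianBlur(w,(3,3),0)<105).astype(np.uint8)
    n,l,s,ce=cv2.connectedComponentsWithStats(m); k=1+np.argmax(s[1:,4]); c.append(ce[k]+[u-14,v-14]); print(s[k],c[-1].round(1))
c=np.array(c); w=ray(p,c,.0435)
q,a,r=fit(np.array([(-60,-30),(60,-30),(0,60)])/1e3,w); print('stage in base',(q-t)@M*1e3,a,r.round(1).tolist())
v,f=stagefit(p,c,o);print('free height',v.round(4),f.round(1))
# tilt check: predicted pixels home vs tilted
m=np.array([(-60,-30),(60,-30),(0,60)])/1e3
for name,z in [('home',[.0435]*3),('cone foot up 4.5',[.048,.0435,.0435])]:
    W=ray(p,c,np.array(z)); print(name,[round(1e3*np.linalg.norm(W[i,:]-W[j,:]),1) for i,j in [(0,1),(0,2),(1,2)]],'expect 120,108.2,108.2')
E
```

```text
[  4   4  21  20 327] [359.8 188.6]
[  7   8  16  14 156] [208.  190.1]
[10 11  9  9 60] [284.2 290.8]
stage in base [13.30024864  2.78726801] -97.89170271017034 [[-0.6, 0.5], [-0.3, -0.2], [0.9, -0.4]]
free height [ 5.398000e-01 -1.465000e-01  2.410000e-02  2.621154e+02] [ 0.1  0.4 -0.4 -0.   0.3 -0.4]
home [np.float64(120.7), np.float64(109.9), np.float64(109.2)] expect 120,108.2,108.2
cone foot up 4.5 [np.float64(119.8), np.float64(110.5), np.float64(109.2)] expect 120,108.2,108.2
```

```bash
python3 snap.py f2 wrist; python3 - <<'E'
import cv2
im=cv2.imread('pics/f2_wrist.png')
cv2.imwrite('pics/f2c.png',cv2.resize(im[145:312,168:432],None,fx=3,fy=3,interpolation=cv2.INTER_CUBIC))
E
```

```text
12.8167 [ 0.51030768 -0.14278483  0.35930107] [ 1.79989569e+02 -6.27702892e-02  1.71682895e+02] [-0.76196399 -0.05177965 -0.71330421]
```

View pics/f2c.png

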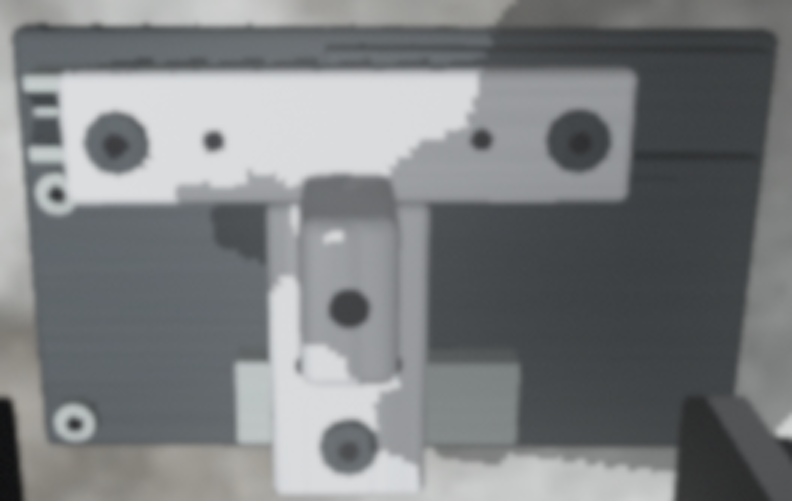

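Call:
move_arm:
  commands:
    - {"claw": 1,"travel": [0,2,-0.5],"turn": 0}
    - {"claw": 1,"travel": [0,3.5,-0.5],"turn": 0}
    - {"claw": 1,"travel": [0,3.8,0],"turn": 0}
    - {"claw": 1,"travel": [0,3.8,0],"turn": 0}
    - {"claw": 1,"travel": [0,3.8,0],"turn": 0}

```text
time: 13.28
ee_pos: [0.5348, 0.026, 0.369]
tcp_rot: [-180.0, -0.1, 171.6]
wrist_force: [0.5, -0.4, -0.5]
opening: 0.0854
```

Call:
move_arm:
  commands:
    - {"claw": 1,"travel": [0,3.8,0],"turn": 0}
    - {"claw": 1,"travel": [0,3.8,0],"turn": 0}
    - {"claw": 1,"travel": [0,2,0],"turn": 0}
    - {"claw": 1,"travel": [0,0,0],"turn": 0}

```text
time: 13.62
ee_pos: [0.5489, 0.1232, 0.3682]
tcp_rot: [-180.0, -0.2, 171.9]
wrist_force: [0.3, 0.4, 1.0]
opening: 0.0855
```

```bash
python3 snap.py f3 top side; python3 - <<'E'
import cv2
im=cv2.imread('pics/f3_top.png')
cv2.imwrite('pics/f3c.png',cv2.resize(im[175:241,285:382],None,fx=8,fy=8,interpolation=cv2.INTER_CUBIC))
im=cv2.imread('pics/f3_side.png')
cv2.imwrite('pics/f3s.png',cv2.resize(im[210:270,250:330],None,fx=9,fy=9,interpolation=cv2.INTER_CUBIC))
E
```

```text
13.6667 [0.54874022 0.12152703 0.36841462] [-1.79946355e+02 -1.58235483e-01  1.71871802e+02] [ 0.18336207  0.32066398 -0.13374546]
```

View pics/f3c.png

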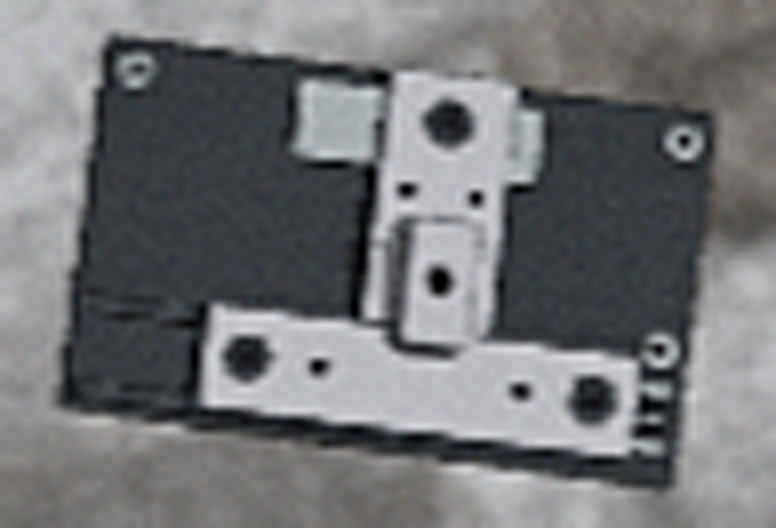

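View pics/f3s.png

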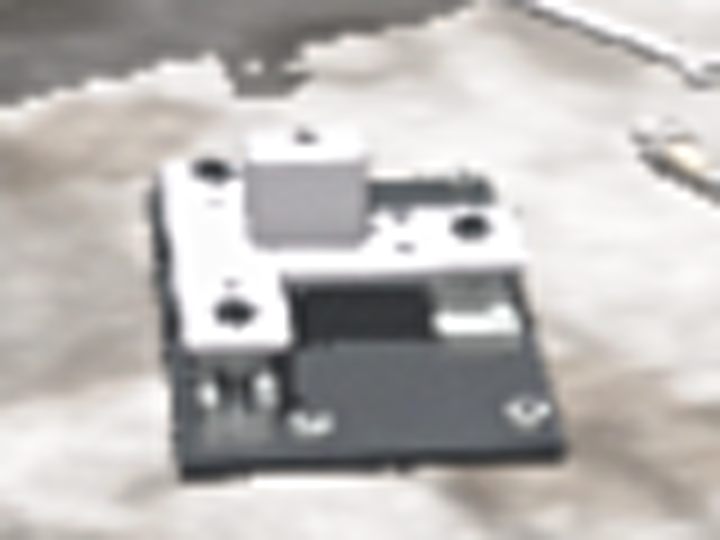

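```bash
python3 - <<'E'
from h import *
ms=np.array([(-60,-30),(60,-30),(0,60)])/1e3; mp=np.array([(47,46),(-39,46),(-39,74),(47,74)])/1e3
def rep(n,p,sc,pad):
    t,th,r=fit(mp,ray(p,pad,.0215)); q,a,rs=fit(ms,ray(p,sc,.0435)); th_=np.radians(-98.2);M=np.array([[np.cos(th_),-np.sin(th_)],[np.sin(th_),np.cos(th_)]])
    print(n,'base',t.round(4),th.round(2),'stage rel',((q-t)@M*1e3).round(1),'yaw',a.round(2),rs.round(1).tolist())
    def tri(h):
        W=ray(p,sc,.0435+np.array(h)); return [round(1e3*np.linalg.norm(W[i]-W[j]),1) for i,j in [(0,1),(0,2),(1,2)]]
    print(tri([0,0,0]),tri([.0045,0,0]))
im,p,o=load('pics/f2_wrist'); A=lambda c:(np.atleast_2d(c)+.5)/3-.5+np.array([168,145])
rep('wrist',p,A([(578.5,140),(116,143),(349,446)]),A([(235,361),(520,361),(517,443),(237,444)]))
im,p,o=load('pics/f3_top'); A=lambda c:(np.atleast_2d(c)+.5)/8-.5+np.array([285,175])
rep('top',p,A([(247,357),(592,398),(450,122)]),A([(299,80),(545,110),(540,186),(293,156)]))
print('cone top', ray(p,A([(245,362)]),.026))
E
```

```text
wrist base [ 0.5401 -0.1336] -98.2 stage rel [12.9  1.8] yaw -97.95 [[-0.0, 0.5], [-0.1, -0.5], [0.1, -0.0]]
[np.float64(121.0), np.float64(108.6), np.float64(108.5)] [np.float64(120.2), np.float64(109.2), np.float64(108.5)]
top base [ 0.656  -0.1589] 82.25 stage rel [   4.9 -118.1] yaw -97.95 [[-0.2, 0.0], [0.4, 0.3], [-0.2, -0.3]]
[np.float64(119.6), np.float64(108.4), np.float64(107.4)] [np.float64(119.9), np.float64(108.9), np.float64(107.4)]
cone top [[ 0.51655195 -0.08350546  0.026     ]]
```

```bash
python3 - <<'E'
from h import *
ms=np.array([(-60,-30),(60,-30),(0,60)])/1e3; mp=np.array([(-39,74),(47,74),(47,46),(-39,46)])/1e3
im,p,o=load('pics/f3_top'); A=lambda c:(np.atleast_2d(c)+.5)/8-.5+np.array([285,175])
t,th,r=fit(mp,ray(p,A([(299,80),(545,110),(540,186),(293,156)]),.0215)); th_=np.radians(-98.2);M=np.array([[np.cos(th_),-np.sin(th_)],[np.sin(th_),np.cos(th_)]])
W=ray(p,A([(247,357),(592,398),(450,122)]),.0435)[:,:2]; c=ray(p,A([(245,362)]),.026)[:,:2]
print('feet in base',((W-t)@M*1e3).round(1),'cone',((c-t)@M*1e3).round(1))
_,pw,_=load('pics/f2_wrist'); _,pb,_=load('pics/b1_wrist')
B=lambda c:(np.atleast_2d(c)+.5)/3-.5+np.array([168,145])
f=ray(pw,B([(578.5,140)]),.0435)[0,:2]; cc=ray(pb,[(339,182)],.026)[0,:2]; print('wrist foot-cone base mm',(f-cc)@M*1e3)
for h in (.048,): print('if up', (ray(pw,B([(578.5,140)]),h)[0,:2]-cc)@M*1e3)
E
```

```text
feet in base [[-47.9 -28.5]
 [ 71.8 -27.5]
 [ 12.1  61.8]] cone [[-47.7 -28.7]]
wrist foot-cone base mm [-0.14122487  0.20913035]
if up [ 0.8113404 -1.0128146]
```

Both cameras put the cone foot on the cone axis within about 0.3 mm, with the stage level and parallel, so I'm handing in.

```bash
python3 -c "
from workcell import bot,status
print(status.get_obs()['time']); print(bot.job_done())"
```

```text
13.7167
the job is handed in; nothing more can be done
None
```

The aluminium stage is back on its base with the cone foot in the cone. I let go of it and handed the job in at 13.7 s with the arm clear.

**What I did:** I pinched the stage along its x and set the cone foot down at the groove end of the track. With the jaws loose, I then pushed it along the groove. Sliding took about 3.5 N and eased as the foot dropped in. The push then rose to 11.7 N with almost no further motion, and I stopped there. The highest seat load I saw was about 12 N, estimated from the wrist force while setting down.

**Last checks:**
- **Position:** the wrist and top cameras both put the cone foot within about 0.3 mm of the cone axis, at base x of about -47 mm. Stage yaw matches the base to about 0.25°.
- **Level:** the cone and groove screws looked the same size and spacing as when the stage was held level. A foot still standing 4.5 mm high would have put it about 1.3 mm off the cone axis.
- **Disagreement:** measured from the pad corners, the stage and cone both read 1 to 2 mm high in y. They agree with each other, so I took it as calibration error.
- **Not tested:** I did not test firmness in the reverse direction. I did not compare the other parts before and after, but nothing touched them.

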